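# Turn the pantry turntable to bring the tea tin to the front

### The job

Turn the wooden turntable by gently pushing the brass posts on its rim with the fingertips, until the green tea tin stands at the front, squarely in line with the white arrow, and leave the turntable at rest. Only push: do not grip or shove the turntable hard or whirl it round, and do not touch, lift or tip the things standing on it. Leave the things around it where they are.

Things in the scene. Friction and masses are not known exactly. Their poses are not given: they have to be found in the camera images.
- foot: Fixed foot of the turntable: black rubber disc 150 mm across that does not move. Origin on the turning axis at worktop height. Its -x axis points to the front, along a flat white arrow (14 mm wide, 5 mm high, on the worktop) whose 45 mm wide diamond head shows beyond the wooden disc, 160 to 208 mm from the axis. It points roughly to the robot, up to 0.4 rad either side.
- turntable (a joint): Turn of the dark wooden disc (320 mm across, top 26 mm above the worktop) about the upright axis through the foot origin; grows counter-clockwise from above; free for over a turn both ways. About 1 N at a post turns it; it stops almost at once when let go. Six upright brass posts, 16 mm thick (19 at the foot), 26 to 83 mm above the worktop, 60 degrees apart. At 0, post0 is over the arrow.
- post0 (a point): Centre of the top of finger post 0, 83 mm above the worktop, 148 mm from the axis; posts are numbered counter-clockwise from above.
- post1 (a point): Centre of the top of finger post 1, 83 mm above the worktop, 148 mm from the axis; posts are numbered counter-clockwise from above.
- post2 (a point): Centre of the top of finger post 2, 83 mm above the worktop, 148 mm from the axis; posts are numbered counter-clockwise from above.
- post3 (a point): Centre of the top of finger post 3, 83 mm above the worktop, 148 mm from the axis; posts are numbered counter-clockwise from above.
- post4 (a point): Centre of the top of finger post 4, 83 mm above the worktop, 148 mm from the axis; posts are numbered counter-clockwise from above.
- post5 (a point): Centre of the top of finger post 5, 83 mm above the worktop, 148 mm from the axis; posts are numbered counter-clockwise from above.
- tea_caddy: Green round tin with a tan lid, 60 mm across, 98 mm tall, standing loose on the disc, its centre about 64 mm from the axis: the one wanted at the front. It may stand at any of four places, about 62 or 140 degrees either side of the arrow. Origin at the centre of its underside, z up.
- jar_1: Glass jar with white lid and pale contents, 64 mm across, 97 mm tall, loose on the disc, about 64 mm from the axis. Origin at the centre of its underside, z up.
- spice_jar_1: Small glass herb jar with a clear lid, 47 mm across, 98 mm tall, loose on the disc, about 64 mm from the axis. Origin at the centre of its underside, z up.
- jigger: Copper double-cone measure, 43 mm across, 84 mm tall, loose on the disc, about 64 mm from the axis. Origin at the centre of its underside, z up.
- board: Wooden cutting board 200 x 300 x 16 mm (x, y, z), fixed, to the right. Origin at the centre of its underside.
- lemon_1: Lemon, 71 x 53 x 51 mm, loose on the board; bystander. Origin under its centre.
- lime_1: Lime, 60 x 48 x 48 mm, loose on the board; bystander. Origin under its centre.
- strainer: Flat metal strainer, 82 x 167 x 10 mm, loose on the worktop to the left; bystander. Origin under its centre.
- coaster_4: Round brown coaster, 96 mm across, 5 mm thick, loose on the worktop to the left; bystander. Origin under its centre.
There are look-alikes about, which are no part of the job. What is shaped like the spice_jar_1 but purple is not meant.

How it is judged:
By the outcome, as a careful person would: the job done as asked, in the order asked, and still so for the second after the job is handed in, with the robot touching nothing.
It also fails if it takes over 64 s, if anything falls off the work surface, if the arm or the gripper's body presses on something with over 40 N, if the wrist force passes 120 N, or if a joint passes its speed limit or range.

### The arm

A 6-joint arm with a two-finger parallel gripper is mounted at the origin on a cart in front of the work surface, level with it; the furniture and walls round the work are solid. World frame = base frame: x ahead of the robot, y to its left, z up, the work surface at z = 0. Lengths are in m, angles in rad, forces in N, time in s.
With the tool pointing down it reaches from about 0.35 to 0.875 m from the base axis. Payload 4.2 kg.
Tool frame: the origin (TCP) lies between the finger pads; the fingertips stand 11 mm ahead of it and the grasp point (between the pads) lies 8 mm behind it; x points along the fingers, y is the direction in which the jaws open and shut, and the axes are right-handed (so a half turn about x gives the same grasp; the last joint's range is limited). The gripper opens to 85 mm and grips with 20 to 120 N. Pads are 22 mm wide; open, the fingers measure 114 mm over their backs; the gripper's body (76 mm by 85 mm) begins 54 mm behind the grasp point. The pads swing forward as they close: fully open they stand 13 mm farther back than shut.
Start: joints at [-0.877, 0.385, 0.008, 0, -1.194, -0.259], TCP at [0.263, -0.567, 0.242] pointing down, gripper open.
Joint ranges: [-3.14, 3.14], [-1.21, 2.06], [-1.07, 1.41], [-3.16, 2.05], [-2.99, -0.16], [-3.1, 3.1]. Speed limits (rad/s): [2.79, 2.79, 3.14, 3.14, 3.14, 3.14].

### API

Orientations are given as a unit quaternion [x, y, z, w].
In Python, from plant import telemetry, eyes, order gives the robot as it stands.
- The arm moves only by the tool send_rows, never from a script. Its argument "moves" is text: rows parted by semicolons, each of 7 numbers parted by spaces: the closure, from -1 (fully open) to 1 (shut), so that 0 is half open, then the shift along the tool's x, y, z in cm, then the turn, a rotation vector about the tool's x, y, z in rad. In form: jaw x y z rx ry rz; .... A call has 1 to 10 rows; each row shifts and turns the commanded pose from where the row before left it, along the tool's axes as they then stand; what a row does not reach is not made up. A row lasts 1/12 s, in which the tool goes at most 41.7 mm and 7.16 degrees, less where a joint would pass 70% of its speed; a pose out of reach is approached as far as the arm can. A call is refused whole if a number of a shift passes 4.17 or a number of a turn 0.125, either way. A call with a gripper value outside its range is refused whole. The fingers move at their own pace and stop on an object; "squeeze" is the grip in N (left out, the last holds). Time passes only in rows, so rows that do not move let the fingers close. It gives the time, the measured TCP pose, the force and the opening at its end, in the units of the state.
- telemetry.read_state(): the state, without advancing time (a new reading comes with each control period).
- eyes.get_image(name): name is "scene" or "top" or "wrist"; returns a dict with "color" (420x560x3 uint8, red, green, blue), "fx", "fy", "cx", "cy" (pixels), "pose" (4x4, takes a point from camera to world coordinates); the wrist camera has in their place "tool_from_camera" (4x4, takes a point from camera to tool coordinates, whose origin is the TCP and whose axes are the tool frame's). Camera axes: x right, y down, z forward; pixel columns grow to the right and rows downward; lengths in m; the calibration is good to about 2 mm. A picture is of the moment at which its call begins: read the wrist's pose just before it. There is no depth.
- order.hand_in(): hands the job in, once; it reports no verdict.
The state is a dict: "time_s": time; "joint_positions": joint angles; "joint_velocities": joint speeds; "tau": joint torques, N m; "ee_pos": TCP position; "orientation": TCP orientation; "force": force on the tool from outside, world axes, zero at the start; "moment": the same for the moment, N m; "width": opening from 0.0 (shut) to 1.0 (fully open).
Only numpy, scipy, OpenCV 4.12 (cv2) and the standard library are available. Lean on these libraries where they do the work, as an engineer would, in place of code of your own. Each camera call takes 0.05 s, during which the arm holds its last target. There are 200 camera calls.

## Working session

There is one attempt and no reset: what is moved stays moved. The work goes in short steps, Python scripts to look and compute and a tool call to move; the robot and the scene stay as the last step left them, time stands still between calls to the robot, and variables do not carry over. Pictures are saved under pics/ and viewed, about 8 in all and at most 12, crops included, and the job is handed in when it is done.

Besides the shell and the picture viewer there is one more tool, called after "Request:" as name(argument=value, ...), one argument or row to a line, values as JSON. send_rows: Moves the arm, as the interface text tells. Its arguments: {"type":"object","properties":{"moves":{"type":"string"},"squeeze":{"type":"number"}},"required":["moves"]}

```bash
ls; mkdir -p pics
cat > h.py <<'E'
import numpy as np, cv2
from plant import telemetry, eyes, order
def grab(n):
    im=eyes.get_image(n); return im
def save(im,f,crop=None,s=1):
    c=im["color"][...,::-1]
    if crop: c=c[crop[1]:crop[3],crop[0]:crop[2]]
    cv2.imwrite(f,cv2.resize(c,None,fx=s,fy=s,interpolation=cv2.INTER_CUBIC))
def ray(im,u,v,z,P=None):
    P=im["pose"] if P is None else P
    d=P[:3,:3]@np.array([(u-im["cx"])/im["fx"],(v-im["cy"])/im["fy"],1.]);o=P[:3,3]
    return o+d*(z-o[2])/d[2]
def proj(im,p):
    P=im["pose"];q=P[:3,:3].T@(np.asarray(p)-P[:3,3])
    return q[0]/q[2]*im["fx"]+im["cx"],q[1]/q[2]*im["fy"]+im["cy"]
E
python3 - <<'E'
from h import *
t=grab("top");s=grab("scene")
save(t,"pics/top0.png",s=1.4);save(s,"pics/scene0.png",s=1.4)
for i in(t,s): print(i["fx"],i["cx"],i["cy"],i["pose"].round(3).tolist())
print(telemetry.read_state())
E
```

```text
pics
516.8801465635574 276.32185913490014 210.60643769165338 [[-0.015, -0.989, 0.149, 0.301], [-1.0, 0.017, 0.015, -0.095], [-0.017, -0.149, -0.989, 1.803], [0.0, 0.0, 0.0, 1.0]]
508.8592308856989 284.03663349118557 207.19613507711176 [[0.569, -0.434, 0.698, -0.699], [-0.822, -0.306, 0.48, -0.976], [0.005, -0.847, -0.531, 1.048], [0.0, 0.0, 0.0, 1.0]]
{'time_s': 0.1, 'joint_positions': array([-8.77389385e-01,  3.85501088e-01,  6.77121770e-03, -4.40550997e-04,
       -1.19398042e+00, -2.58576428e-01]), 'joint_velocities': array([ 1.57801425e-03, -1.25546305e-03,  1.71688454e-03,  1.88359279e-04,
        5.80557749e-05,  1.05160830e-04]), 'tau': array([-3.56621358e-04, -3.93318987e+01,  1.88929152e+01,  4.19805184e+00,
       -2.62253314e-03, -4.84345321e-06]), 'ee_pos': array([ 0.26308603, -0.56639068,  0.2413206 ]), 'orientation': array([-0.15180352,  0.6906537 ,  0.15313913,  0.69029092]), 'force': array([ 0.52411983, -0.05094887, -0.8271289 ]), 'moment': array([-0.01113468,  0.00029234,  0.03676545]), 'width': 0.9952160826818898}
```

View pics/top0.png

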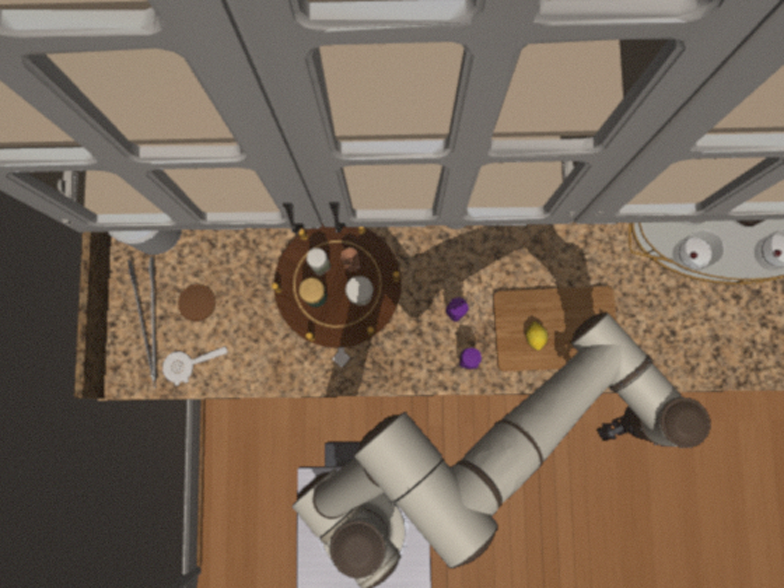

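View pics/scene0.png

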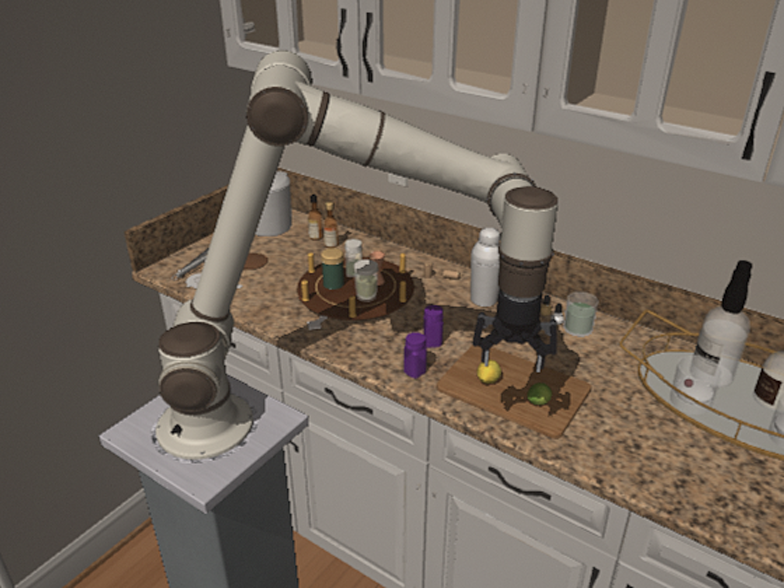

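The top view shows the turntable at about (338,287), the tan-lidded tin at (312,290) and the arrow head at (342,357), with six posts on the rim. The scene view agrees: the green tin stands at front left, and the purple look-alikes are off to the right. I'll enlarge both for reading.

Run:
```python
from h import *
t=grab("top");s=grab("scene")
a=cv2.resize(t["color"][155:270,185:300,::-1],None,fx=5,fy=5,interpolation=cv2.INTER_CUBIC)
cv2.imwrite("pics/top1.png",a)
```

```text
(no output)
```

View pics/top1.png

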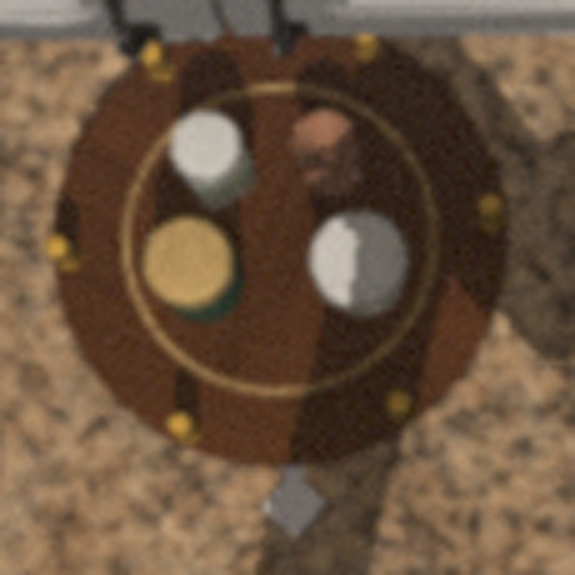

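Run:
```python
from h import *
from scipy.optimize import least_squares
t=grab("top")
f=lambda x,y,z: ray(t,185+(x+.5)/5-.5,155+(y+.5)/5-.5,z)
ps=np.array([f(x,y,.083) for x,y in [(181,420),(400,398),(490,207),(367,43),(153,53),(58,244)]])
def res(q): 
    a=q[2]+np.arange(6)*np.pi/3
    return np.r_[ps[:,0]-q[0]-.148*np.cos(a),ps[:,1]-q[1]-.148*np.sin(a)]
a0=np.arctan2(*(ps[0]-ps.mean(0))[[1,0]])
for sg in(1,):
    # order in list: check ccw
    an=np.unwrap(np.arctan2(ps[:,1]-ps[:,1].mean(),ps[:,0]-ps[:,0].mean()));print("angs",np.degrees(an).round(1))
    print("rad",np.hypot(*(ps[:,:2]-ps[:,:2].mean(0)).T).round(4))
r=least_squares(res,[*ps[:,:2].mean(0),a0]);print(r.x, np.abs(r.fun).max())
c=r.x[:2];print(ps.round(3).tolist())
for nm,x,y,z in [("tea",189,262,.124),("tip",294,538,.005),("L",264,507,.005),("R",326,500,.005),("jar",207,147,.123),("glass",358,262,.12),("cu",325,135,.11)]:
    p=f(x,y,z)[:2];d=p-c;print(nm,p.round(4),np.hypot(*d).round(4),np.degrees(np.arctan2(d[1],d[0])).round(1))
```

```text
angs [154.1 215.3 274.2 333.2 394.2 453.7]
rad [0.145  0.1446 0.1462 0.1411 0.1472 0.1471]
[0.59974123 0.05524394 2.68989355] 0.007279938203088643
[[0.469, 0.119, 0.083], [0.482, -0.028, 0.083], [0.61, -0.091, 0.083], [0.726, -0.008, 0.083], [0.721, 0.138, 0.083], [0.59, 0.202, 0.083]]
tea [0.5697 0.1083] 0.061 119.5
tip [0.3935 0.0495] 0.2063 -178.4
L [0.4153 0.0703] 0.1851 175.3
R [0.4195 0.0271] 0.1825 -171.1
jar [0.6469 0.0965] 0.0627 41.2
glass [ 0.5684 -0.0029] 0.0661 -118.3
cu [0.6564 0.0189] 0.0673 -32.7
```

```bash
cat >> h.py <<'E'
from scipy.spatial.transform import Rotation as Ro
def st():
    s=telemetry.read_state();R=Ro.from_quat(s["orientation"]);return s,R
def to(p):
    s,R=st();d=R.inv().apply(np.array(p)-s["ee_pos"])*100
    print("t",round(s["time_s"],2),"pos",s["ee_pos"].round(4),"F",s["force"].round(2),"tool cm",d.round(2),"rows@4",np.abs(d).max()/4)
E
python3 - <<'E'
from h import *
s,R=st();print(R.as_matrix().round(3))
to([.462,.170,.241])
# rotvec to have tool x=-z, tool y = -y or such
for y in ([0,1,0],[0,-1,0],[1,0,0],[-1,0,0]):
    x=np.array([0,0,-1.]);y=np.array(y,float);G=np.c_[x,y,np.cross(x,y)]
    print(y,(R.inv()*Ro.from_matrix(G)).as_rotvec().round(3))
E
```

```text
[[-0.001 -0.421  0.907]
 [ 0.001  0.907  0.421]
 [-1.     0.001 -0.   ]]
t 0.25 pos [ 0.2632 -0.5666  0.2418] F [-0.3   0.51 -0.33] tool cm [ 0.13 58.44 49.06] rows@4 14.609130916506768
[0. 1. 0.] [ 0.435 -0.    -0.001]
[ 0. -1.  0.] [-2.707e+00  1.000e-03 -0.000e+00]
[1. 0. 0.] [ 2.006e+00 -1.000e-03 -1.000e-03]
[-1.  0.  0.] [-1.136e+00  0.000e+00 -1.000e-03]
```

Request:
send_rows(
  moves="1 0 0 0 0.109 0 0; 1 0 0 0 0.109 0 0; 1 0 0 0 0.109 0 0; 1 0 0 0 0.108 0 0; 1 0 3.6 1 0 0 0; 1 0 3.6 1 0 0 0; 1 0 3.6 1 0 0 0; 1 0 3.6 1 0 0 0; 1 0 3.6 1 0 0 0; 1 0 3.6 1 0 0 0",
)

```text
time_s: 1.08
ee_pos: [0.3233, -0.3492, 0.2423]
orientation: [0.0, 0.707, -0.0, 0.707]
force: [0.2, -1.1, 0.2]
width: 0.005
```

Request:
send_rows(
  moves="1 0 3.6 1 0 0 0; 1 0 3.6 1 0 0 0; 1 0 3.6 1 0 0 0; 1 0 3.6 1 0 0 0; 1 0 3.6 1 0 0 0; 1 0 3.6 1 0 0 0; 1 0 3.6 1 0 0 0; 1 0 3.6 1 0 0 0; 1 0 3.6 1 0 0 0; 1 0 3.6 1 0 0 0",
)

```text
time_s: 1.92
ee_pos: [0.4233, 0.0111, 0.2427]
orientation: [0.0, 0.707, 0.0, 0.707]
force: [1.2, -0.3, -0.4]
width: -0.004
```

Run:
```python
from h import *
s,R=st();print(R.as_matrix().round(3),s["width"])
to([.464,.170,.068])
w=grab("wrist");T=w["tool_from_camera"];print(T.round(3),w["fx"],w["cx"],w["cy"])
s,R=st();A=np.eye(4);A[:3,:3]=R.as_matrix();A[:3,3]=s["ee_pos"];np.save("w1.npy",A@T)
save(w,"pics/w1.png",s=1.4)
```

```text
[[ 0.001 -0.     1.   ]
 [ 0.     1.     0.   ]
 [-1.     0.     0.001]] -0.003917655475984396
t 1.92 pos [0.4233 0.0111 0.2427] F [ 1.22 -0.28 -0.35] tool cm [17.48 15.89  4.06] rows@4 4.36892166185242
[[-0.001 -0.322  0.947 -0.132]
 [ 1.     0.002  0.002 -0.   ]
 [-0.002  0.947  0.322 -0.084]
 [ 0.     0.     0.     1.   ]] 372.5543335466899 276.4916458651842 211.86539269864485
```

View pics/w1.png

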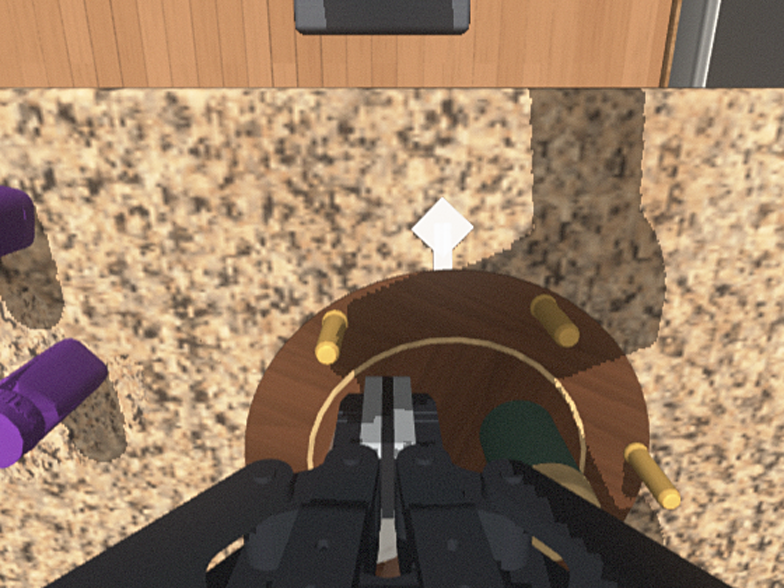

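The wrist view shows the arrow head with its tip at (442,197) and corners at (412,229) and (474,229). The post tops are at (326,352), (567,334) and (671,499), and the tin is right of the fingers. I'll cross-check these against the top camera.

Run:
```python
from h import *
from types import SimpleNamespace
w=dict(fx=372.554,fy=372.554,cx=276.49,cy=211.865,pose=np.load("w1.npy"))
c=np.array([.5997,.0552])
for nm,u,v,z in [("post",326,352,.083),("postL",567,334,.083),("postLL",671,499,.083),("tip",442,197,.005),("L",412,229,.005),("R",474,229,.005),("dia_base",442,262,.005)]:
    p=ray(w,u/1.4,v/1.4,z)[:2];d=p-c;print(nm,p.round(4),np.hypot(*d).round(4),np.degrees(np.arctan2(d[1],d[0])).round(1)%360)
```

```text
post [ 0.4785 -0.0211] 0.1432 212.2
postL [0.4656 0.1254] 0.1514 152.4
postLL [0.5874 0.2112] 0.1565 94.5
tip [0.3949 0.0546] 0.2048 180.2
L [0.4178 0.034 ] 0.1832 186.6
R [0.4175 0.0785] 0.1837 172.7
dia_base [0.4421 0.0566] 0.1576 179.5
```

Request:
send_rows(
  moves="1 0 3.2 0.8 0 0 0; 1 0 3.2 0.8 0 0 0; 1 0 3.2 0.8 0 0 0; 1 0 3.2 0.8 0 0 0; 1 0 3.2 0.9 0 0 0; 1 3.5 0 0 0 0 0; 1 3.5 0 0 0 0 0; 1 3.5 0 0 0 0 0; 1 3.5 0 0 0 0 0; 1 3.4 0 0 0 0 0",
)

```text
time_s: 2.8
ee_pos: [0.4643, 0.1692, 0.067]
orientation: [0.0, 0.707, 0.0, 0.707]
force: [1.1, -0.5, -0.1]
width: 0.001
```

Run:
```python
from h import *
to([.465,.150,.068])
w=grab("wrist");T=w["tool_from_camera"]
s,R=st();A=np.eye(4);A[:3,:3]=R.as_matrix();A[:3,3]=s["ee_pos"];np.save("w2.npy",A@T)
save(w,"pics/w2.png",s=1.4)
# planned arc: finger centre = post + (0,d)
c=np.array([.597,.0625]);R0=.148
print("start ang",np.degrees(np.arctan2(.1255-c[1],.4665-c[0])))
for a in range(154,219,4):
    p=c+R0*np.array([np.cos(np.radians(a)),np.sin(np.radians(a))])+[0,.023]; print(a,p.round(4))
```

```text
t 2.8 pos [0.4643 0.1692 0.067 ] F [ 1.09 -0.49 -0.14] tool cm [-0.1  -1.92  0.07] rows@4 0.4788120144836625
start ang 154.23067237566127
154 [0.464  0.1504]
158 [0.4598 0.1409]
162 [0.4562 0.1312]
166 [0.4534 0.1213]
170 [0.4512 0.1112]
174 [0.4498 0.101 ]
178 [0.4491 0.0907]
182 [0.4491 0.0803]
186 [0.4498 0.07  ]
190 [0.4512 0.0598]
194 [0.4534 0.0497]
198 [0.4562 0.0398]
202 [0.4598 0.0301]
206 [0.464  0.0206]
210 [0.4688 0.0115]
214 [0.4743 0.0027]
218 [ 0.4804 -0.0056]
```

View pics/w2.png

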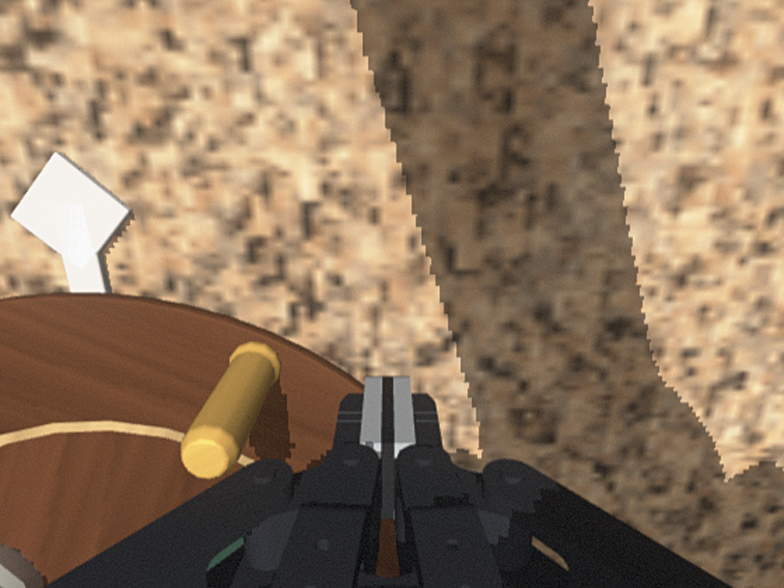

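Request:
send_rows(
  moves="1 0 -0.5 0 0 0 0; 1 0 -0.5 0 0 0 0; 1 0 -0.4 0 0 0 0; 1 0 -0.3 0 0 0 0; 1 0 -0.3 -0.1 0 0 0; 1 0 -0.4 -0.2 0 0 0; 1 0 -0.4 -0.2 0 0 0; 1 0 -0.5 -0.2 0 0 0; 1 0 -0.5 -0.2 0 0 0; 1 0 0 0 0 0 0",
)

```text
time_s: 3.68
ee_pos: [0.4545, 0.1301, 0.0683]
orientation: [0.0, 0.707, -0.001, 0.707]
force: [0.8, 0.3, -0.6]
width: -0.001
```

Run:
```python
from h import *
to([.4562,.1312,.068])
w=grab("wrist")
save(w,"pics/w3.png")
```

```text
t 3.68 pos [0.4545 0.1301 0.0683] F [ 0.78  0.33 -0.59] tool cm [0.03 0.11 0.17] rows@4 0.0419789601249322
```

View pics/w3.png

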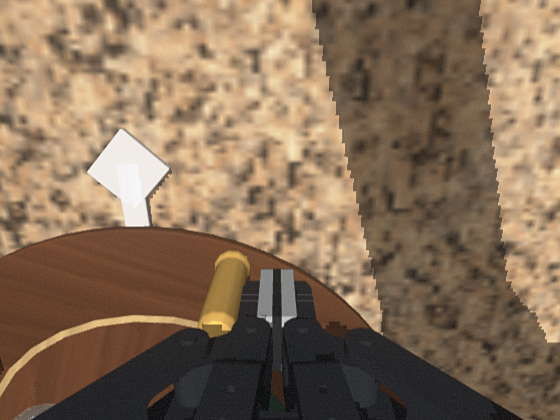

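The post stands close to the left side of the finger. Its top is near (218,325), partly hidden behind the knuckle, and its foot is at (235,258). I'll check whether it has moved.

Run:
```python
from h import *
w=grab("wrist");T=w["tool_from_camera"]
s,R=st();A=np.eye(4);A[:3,:3]=R.as_matrix();A[:3,3]=s["ee_pos"];w["pose"]=A@T
print(ray(w,217,324,.083),ray(w,233,258,.028))
w["pose"]=np.load("w2.npy");print(ray(w,208/1.4,457/1.4,.083))
t=grab("top");c=np.array([.5997,.0552])
# tan lid segment in the top view
hsv=cv2.cvtColor(t["color"][175:245,190:290],cv2.COLOR_RGB2HSV)
m=cv2.inRange(hsv,(14,70,120),(28,255,255));n,l,stt,ce=cv2.connectedComponentsWithStats(m)
for i in range(1,n):
    if stt[i,4]>60:
        p=ray(t,190+ce[i][0],175+ce[i][1],.124)[:2];d=p-c;print(stt[i],p,np.hypot(*d),np.degrees(np.arctan2(d[1],d[0])))
```

```text
[0.45535455 0.10895573 0.083     ] [0.45504076 0.10883709 0.028     ]
[0.45645744 0.1223525  0.083     ]
[ 39   0  43  59 147] [ 0.55204065 -0.00899258] 0.07995061575600235 -126.59179471768057
[ 76   8  24  62 499] [ 0.51471477 -0.08962793] 0.16792146973820707 -120.40446893941063
```

Request:
send_rows(
  moves="1 0 -0.5 -0.14 0 0 0; 1 0 -0.5 -0.13 0 0 0; 1 0 -0.5 -0.11 0 0 0; 1 0 -0.5 -0.1 0 0 0; 1 0 -0.5 -0.07 0 0 0; 1 0 -0.5 -0.06 0 0 0; 1 0 -0.5 -0.03 0 0 0; 1 0 -0.5 -0.03 0 0 0; 1 0 -0.5 0 0 0 0; 1 0 -0.5 0 0 0 0",
)

```text
time_s: 4.67
ee_pos: [0.4487, 0.0806, 0.0683]
orientation: [0.0, 0.707, -0.0, 0.707]
force: [-0.3, 0.0, -0.7]
width: 0.001
```

Request:
send_rows(
  moves="1 0 -0.5 0.03 0 0 0; 1 0 -0.5 0.04 0 0 0; 1 0 -0.5 0.07 0 0 0; 1 0 -0.5 0.08 0 0 0; 1 0 -0.5 0.11 0 0 0; 1 0 -0.5 0.11 0 0 0; 1 0 -0.5 0.14 0 0 0; 1 0 -0.5 0.15 0 0 0; 1 0 -0.5 0.18 0 0 0; 1 0 -0.5 0.18 0 0 0",
)

```text
time_s: 5.5
ee_pos: [0.4598, 0.0306, 0.0683]
orientation: [0.0, 0.707, -0.0, 0.707]
force: [-0.4, 1.1, 1.1]
width: 0.003
```

Run:
```python
from h import *
to([.4640,.0206,.068])
w=grab("wrist");t=grab("top")
cv2.imwrite("pics/w4.png",np.hstack([w["color"][...,::-1][:,:420][:400], cv2.resize(t["color"][155:270,185:300,::-1],(400,400),interpolation=cv2.INTER_CUBIC)]))
```

```text
t 5.5 pos [0.4598 0.0306 0.0683] F [-0.45  1.15  1.1 ] tool cm [ 0.03 -1.    0.42] rows@4 0.2504615615039438
```

View pics/w4.png

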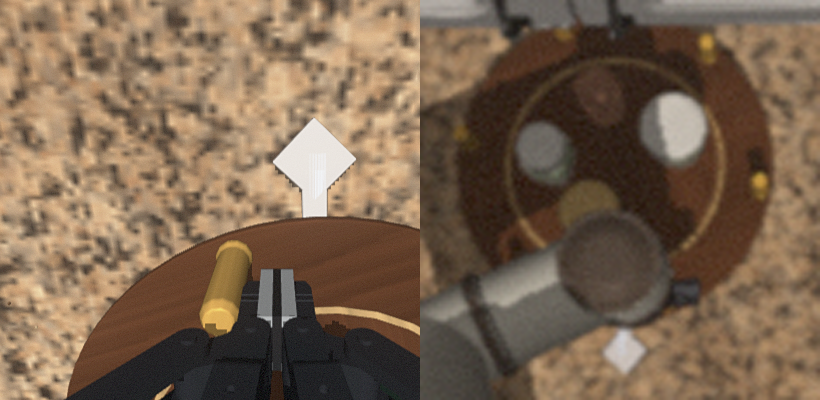

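Request:
send_rows(
  moves="1 0 -0.46 0.18 0 0 0; 1 0 -0.46 0.2 0 0 0; 1 0 -0.45 0.22 0 0 0; 1 0 -0.44 0.23 0 0 0; 1 0 -0.4 0.24 0 0 0; 1 0 -0.3 0.2 0 0 0; 1 0 0 0 0 0 0; 1 0 0.8 -0.3 0 0 0; 1 0 1.2 -0.6 0 0 0; 1 0 0 0 0 0 0",
)

```text
time_s: 6.43
ee_pos: [0.4625, 0.0272, 0.0683]
orientation: [-0.0, 0.707, 0.0, 0.707]
force: [-0.8, 0.2, 0.1]
width: 0.002
```

Request:
send_rows(
  moves="1 -3.5 0 0 0 0 0; 1 -3.5 0 0 0 0 0; 1 -3.5 0 0 0 0 0; 1 -3.5 0 0 0 0 0; 1 -3.5 0 0 0 0 0; 1 0 -3.8 0 0 0 0; 1 0 -3.8 0 0 0 0; 1 0 -3.8 0 0 0 0; 1 0 -3.8 0 0 0 0; 1 0 -3.8 0 0 0 0",
)

```text
time_s: 7.27
ee_pos: [0.4629, -0.1652, 0.2436]
orientation: [-0.0, 0.707, 0.0, 0.707]
force: [0.5, -0.0, -0.5]
width: 0.003
```

Request:
send_rows(
  moves="1 0 -3.8 0 0 0 0; 1 0 -3.8 0 0 0 0; 1 0 -3.8 0 0 0 0; 1 0 0 0 0 0 0",
)

```text
time_s: 7.6
ee_pos: [0.4628, -0.2827, 0.2427]
orientation: [0.002, 0.707, -0.002, 0.707]
force: [1.0, -0.1, -0.4]
width: -0.001
```

Run:
```python
from h import *
to([.4640,.0206,.068])
t=grab("top")
cv2.imwrite("pics/t5.png",cv2.resize(t["color"][155:270,185:300,::-1],None,fx=5,fy=5,interpolation=cv2.INTER_CUBIC))
```

```text
t 7.6 pos [ 0.4628 -0.2827  0.2427] F [ 1.03 -0.12 -0.41] tool cm [17.43 30.35 -0.04] rows@4 7.588399893217641
```

View pics/t5.png

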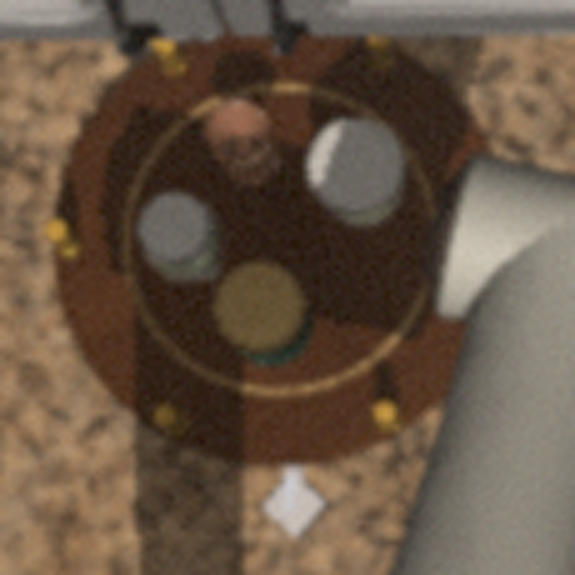

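The tin's lid is now at (260,306) and the pushed post's top at (386,408). Other posts are at (165,411), (57,229) and (163,46). The arrow is unchanged, with its tip at (294,538).

```bash
cat > m.py <<'E'
from h import *
from scipy.optimize import least_squares
def meas(t,posts,k0,tin,s=5,u0=185,v0=155):
    f=lambda x,y,z: ray(t,u0+(x+.5)/s-.5,v0+(y+.5)/s-.5,z)[:2]
    ps=np.array([f(x,y,.083) for x,y in posts]);k=np.array(k0)
    q=least_squares(lambda q:np.r_[(ps-q[:2]-.148*np.c_[np.cos(q[2]+k*np.pi/3),np.sin(q[2]+k*np.pi/3)]).ravel()],[.6,.055,2.7]).x
    print("axis",q[:2].round(4),"post ang",np.degrees(q[2]).round(2))
    for c in (q[:2],np.array([.5997,.0552])):
        g=lambda p:np.degrees(np.arctan2(*(p-c)[::-1]))%360
        print("tin",g(f(*tin,.124)).round(2),np.hypot(*(f(*tin,.124)-c)).round(4),"arrow",g(f(294,538,.005)).round(2),g(f(295,503.5,.005)).round(2))
E
python3 - <<'E'
from m import *
t=grab("top")
meas(t,[(181,420),(400,398),(490,207),(367,43),(153,53),(58,244)],range(6),(189,262))
meas(t,[(386,408),(165,411),(57,229),(163,46)],[1,0,-1,-2],(260,306))
E
```

```text
axis [0.5997 0.0552] post ang 154.12
tin 119.53 0.061 arrow 181.59 182.06
tin 119.47 0.061 arrow 181.58 182.05
axis [0.6019 0.0559] post ang 150.54
tin 174.86 0.0625 arrow 181.77 182.25
tin 173.98 0.0604 arrow 181.58 182.05
```

Request:
send_rows(
  moves="1 0 3.7 0 0 0 0; 1 0 3.7 0 0 0 0; 1 0 3.7 0 0 0 0; 1 0 3.7 0 0 0 0; 1 0 3.7 0 0 0 0; 1 0 3.7 0 0 0 0; 1 0 0 0 0 0 0; 1 0 0 0 0 0 0",
)

```text
time_s: 8.37
ee_pos: [0.4629, -0.053, 0.2437]
orientation: [-0.002, 0.707, 0.002, 0.707]
force: [0.9, -0.3, 0.2]
width: 0.002
```

Run:
```python
from h import *
to([.4640,.0206,.068])
s,R=st();w=grab("wrist");A=np.eye(4);A[:3,:3]=R.as_matrix();A[:3,3]=s["ee_pos"];np.save("w6.npy",A@w["tool_from_camera"])
save(w,"pics/w6.png",s=1.4)
```

```text
t 8.37 pos [ 0.4629 -0.053   0.2437] F [ 0.92 -0.26  0.21] tool cm [17.57  7.35  0.15] rows@4 4.393035284712861
```

View pics/w6.png

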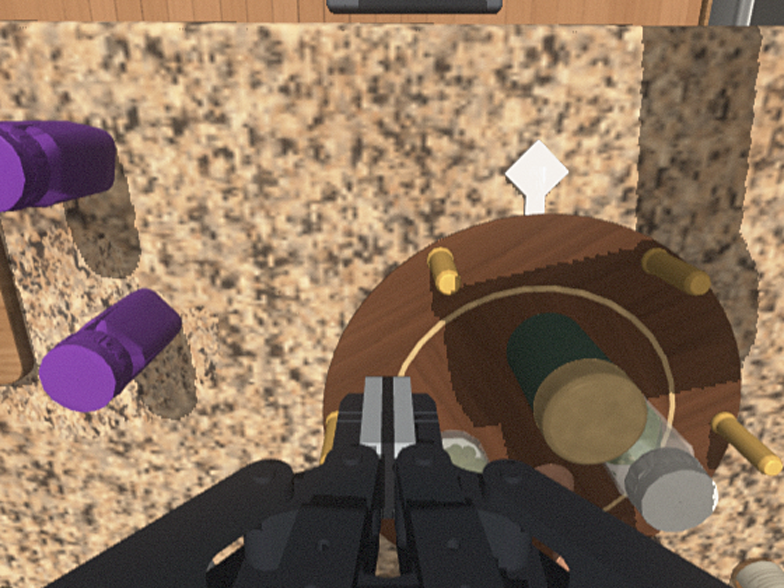

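The wrist view shows post tops at about (448,284), (695,279) and (769,465). The lid is centred at (591,411), with the arrow tip at (540,140) and corners at (505,173) and (569,172).

Run:
```python
from h import *
from scipy.optimize import least_squares
w=dict(fx=372.554,fy=372.554,cx=276.49,cy=211.865,pose=np.load("w6.npy"))
f=lambda u,v,z:ray(w,u/1.4,v/1.4,z)[:2]
ps=np.array([f(448,284,.083),f(695,279,.083),f(769,465,.083)]);k=np.array([1,0,-1])
q=least_squares(lambda q:np.r_[(ps-q[:2]-.148*np.c_[np.cos(q[2]+k*np.pi/3),np.sin(q[2]+k*np.pi/3)]).ravel()],[.6,.055,2.7]);print(q.x,np.degrees(q.x[2]),q.fun.round(4))
c=q.x[:2];tin=f(591,411,.124);tip=f(540,140,.005);mid=(f(505,173,.005)+f(569,172,.005))/2;sh=f(535,213,.005)
g=lambda p:(np.degrees(np.arctan2(*(p-c)[::-1]))%360).round(2)
print(ps.round(4).tolist(),tin,np.hypot(*(tin-c)),"tin",g(tin),"tip",g(tip),"mid",g(mid),np.hypot(*(tip-c)),"shaft dir",np.degrees(np.arctan2(*(tip-sh)[::-1]))%360)
```

```text
[0.59696977 0.05649053 2.62960962] 150.6655328156408 [ 0.0012  0.0023 -0.0014 -0.001   0.0002 -0.0013]
[[0.4708, -0.0167], [0.4666, 0.128], [0.5955, 0.2032]] [0.53065962 0.06034073] 0.06642182822579532 tin 176.68 tip 181.52 mid 181.65 0.20503492198687823 shaft dir 181.83031664084032
```

Request:
send_rows(
  moves="1 0 2.8 -0.3 0 0 0; 1 0 2.8 -0.3 0 0 0; 1 0 2.7 -0.2 0 0 0; 1 0 0 0 0 0 0; 1 3.45 0 0 0 0 0; 1 3.45 0 0 0 0 0; 1 3.45 0 0 0 0 0; 1 3.45 0 0 0 0 0; 1 3.45 0 0 0 0 0; 1 0 0 0 0 0 0",
)

```text
time_s: 9.25
ee_pos: [0.4507, 0.0244, 0.0654]
orientation: [-0.0, 0.712, -0.003, 0.702]
force: [-0.5, -0.7, -0.3]
width: 0.002
```

Request:
send_rows(
  moves="1 0 -0.6 0.44 0 0 0; 1 0 -0.6 0.44 0 0 0; 1 0 -0.6 0.44 0 0 0; 1 0 -0.6 0.43 0 0 0; 1 0 -0.3 0.18 0 0 0; 1 0 -0.26 0.17 0 0 0; 1 0 -0.26 0.17 0 0 0; 1 0 -0.26 0.17 0 0 0; 1 0 -0.26 0.17 0 0 0; 1 0 0 0 0 0 0",
)

```text
time_s: 10.08
ee_pos: [0.4815, -0.0107, 0.0708]
orientation: [0.0, 0.707, -0.0, 0.707]
force: [-0.5, -0.5, 0.7]
width: -0.0
```

Request:
send_rows(
  moves="1 0 0.7 -0.3 0 0 0; 1 0 1.5 -0.8 0 0 0; 1 0 1 -0.8 0 0 0; 1 -3.4 0 0 0 0 0; 1 -3.4 0 0 0 0 0; 1 -3.4 0 0 0 0 0; 1 -3.4 0 0 0 0 0; 1 -3.4 0 0 0 0 0; 1 0 -3.6 0 0 0 0; 1 0 -3.6 0 0 0 0",
)

```text
time_s: 10.92
ee_pos: [0.4631, -0.0493, 0.2432]
orientation: [-0.001, 0.705, 0.002, 0.709]
force: [0.4, -1.5, -0.8]
width: -0.002
```

Request:
send_rows(
  moves="1 0 -0.9 0 0 0 0; 1 0 0 0 0 0 0; 1 0 0 0 0 0 0",
)

```text
time_s: 11.17
ee_pos: [0.4618, -0.0594, 0.2403]
orientation: [0.0, 0.708, -0.0, 0.707]
force: [0.6, 0.6, -0.9]
width: -0.001
```

Run:
```python
from h import *
to([.4640,.0206,.068])
s,R=st();w=grab("wrist");A=np.eye(4);A[:3,:3]=R.as_matrix();A[:3,3]=s["ee_pos"];np.save("w7.npy",A@w["tool_from_camera"])
save(w,"pics/w7.png",s=1.4)
```

```text
t 11.17 pos [ 0.4618 -0.0594  0.2403] F [ 0.62  0.64 -0.89] tool cm [17.23  8.    0.23] rows@4 4.3073485146503
```

View pics/w7.png

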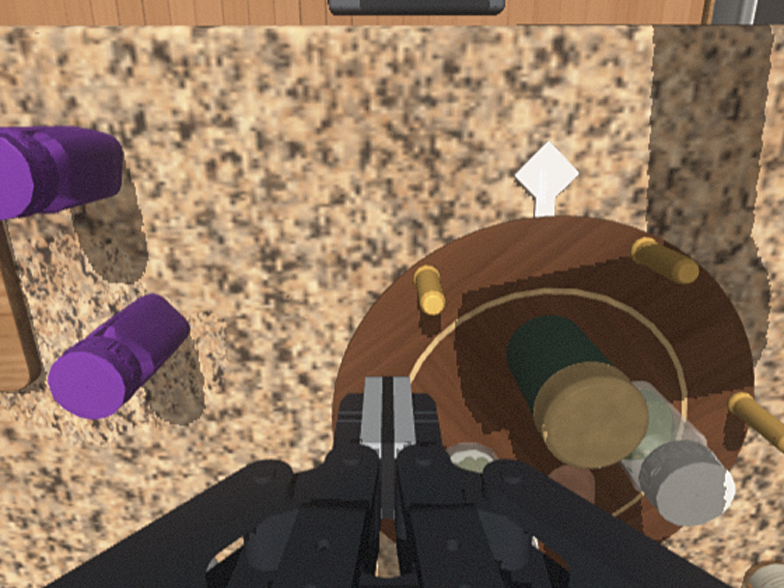

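Post tops are now at about (432,302) and (685,269), the lid at (592,415), the arrow tip at (548,142) and its corners at (515,175) and (579,174).

Request:
send_rows(
  moves="1 0 -3.8 0 0 0 0; 1 0 -3.8 0 0 0 0; 1 0 -3.8 0 0 0 0; 1 0 -3.8 0 0 0 0; 1 0 -3.8 0 0 0 0; 1 0 -3.8 0 0 0 0; 1 0 -3.8 0 0 0 0; 1 0 0 0 0 0 0; 1 0 0 0 0 0 0; 1 0 0 0 0 0 0",
)

```text
time_s: 12.05
ee_pos: [0.4625, -0.3244, 0.2401]
orientation: [0.0, 0.708, 0.0, 0.707]
force: [-0.5, 1.0, -0.6]
width: 0.001
```

Run:
```python
from h import *
from scipy.optimize import least_squares
w=dict(fx=372.554,fy=372.554,cx=276.49,cy=211.865,pose=np.load("w7.npy"))
f=lambda u,v,z:ray(w,u/1.4,v/1.4,z)[:2]
ps=np.array([f(432,302,.083),f(685,269,.083)]);k=np.array([1,0])
q=least_squares(lambda q:np.r_[(ps-q[:2]-.148*np.c_[np.cos(q[2]+k*np.pi/3),np.sin(q[2]+k*np.pi/3)]).ravel()],[.6,.055,2.7]);print(q.x,np.degrees(q.x[2]),q.fun.round(4))
tin=f(592,415,.124);tip=f(548,142,.005);mid=(f(515,175,.005)+f(579,174,.005))/2
for c in(q.x[:2],np.array([.597,.0565])):
  g=lambda p:(np.degrees(np.arctan2(*(p-c)[::-1]))%360).round(2)
  print(tin,np.hypot(*(tin-c)),"tin",g(tin),"tip",g(tip),"mid",g(mid),np.hypot(*(tip-c)))
t=grab("top")
cv2.imwrite("pics/t8.png",cv2.resize(t["color"][155:270,185:300,::-1],None,fx=5,fy=5,interpolation=cv2.INTER_CUBIC))
```

```text
[0.59653214 0.05768252 2.75670577] 157.9476058032601 [-0.0001  0.0008  0.0001 -0.0008]
[0.53050572 0.05268391] 0.06621536096085132 tin 184.33 tip 182.23 mid 182.03 0.20429018135876212
[0.53050572 0.05268391] 0.06660369435687019 tin 183.28 tip 181.89 mid 181.66 0.20471527108314239
```

View pics/t8.png

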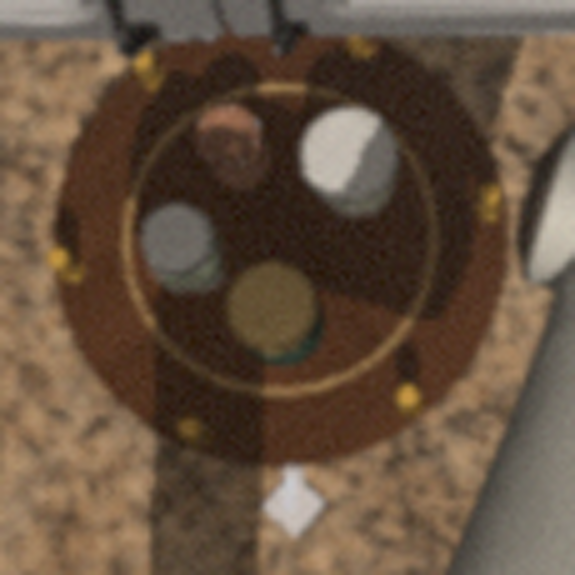

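The top view shows the lid at (273,307) and post tops at (408,394), (190,425), (58,256), (147,64), (360,42) and (490,202).

Run:
```python
from m import *
t=grab("top")
meas(t,[(408,394),(190,425),(58,256),(147,64),(360,42),(490,202)],[1,0,-1,-2,-3,2],(273,307))
meas(t,[(408,394),(190,425),(58,256),(490,202)],[1,0,-1,2],(273,307))
```

```text
axis [0.5977 0.0548] post ang 156.55
tin 181.76 0.0589 arrow 181.48 181.94
tin 182.08 0.061 arrow 181.58 182.05
axis [0.6001 0.055 ] post ang 156.66
tin 181.89 0.0614 arrow 181.52 181.98
tin 182.08 0.061 arrow 181.58 182.05
```

```bash
python3 -c "
from h import *
print(order.hand_in())"
```

```text
the job is handed in; nothing more can be done
None
```

The green tea tin now stands at the front, in line with the white arrow to within about 2°, and I have handed the job in. I pushed the front-left brass post counter-clockwise with the closed fingertips, in two slow stages, about 62.5° in all. I then backed the arm well away; it took about 12 s of the 64 s allowed.

- **Top camera:** the tin is at 181.8–182.1° and the arrow at 181.5–182.0°, so they agree to about 0.5°.
- **Wrist camera:** this disagreed slightly, putting the tin 1.4–2.3° past the arrow. The two cameras also differed by about 2° before the last push, so I stopped there.
- **Forces and rest:** I saw no wrist force above about 2 N at the end of any move. I did not re-measure the table after the last look, but nothing has touched it since the arm backed away.
- **Other things:** all four items on the disc are still standing in the last pictures. I made no separate check of the board, fruit, strainer and coaster; the arm only passed over them at height or stayed clear.

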